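# Load the indexing disc with the parts of one drive

## Task

Load the indexing disc with the parts of one drive: going clockwise from the upright index post, as seen from above, the three black pads are to hold the tall steel plunger standing on its wide foot, then the square bored aluminium block, then the steel collar lying flat, each centred on its pad. Last of all, when those three stand on their pads, put the aluminium cover centred on top of the block with its knob up; let go of everything.

Things in the scene. Friction and masses are not known exactly. Their poses are not given: they have to be found in the camera images.
- disc: Round indexing disc of bare aluminium on a low base, 290 mm across, its top 30 mm above the table; it is locked and does not turn. Origin at the centre of its underside on the table; its x axis points to the index post. It may stand at any yaw. A low dark hub cap (44 mm across, 6 mm high) sits at its centre.
- post: Index post: dark steel post fixed on the disc, 70 mm high (its top 100 mm above the table), foot 40 mm across, head 26 mm across, 100 mm from the disc's axis. Origin at the centre of its foot, 30 mm above the table.
- pad_first_top (a point): Black rubber pad, round, 70 mm across and 4 mm thick, fixed on the disc, the first one clockwise from the index post as seen from above (quarter turn). The point is the centre of its top face, 34 mm above the table, 100 mm from the disc's axis.
- pad_second_top (a point): Black rubber pad, round, 70 mm across and 4 mm thick, fixed on the disc, the second one clockwise from the index post, straight across the disc from it. The point is the centre of its top face, 34 mm above the table, 100 mm from the disc's axis.
- pad_third_top (a point): Black rubber pad, round, 70 mm across and 4 mm thick, fixed on the disc, the third one clockwise from the index post (the neighbour of the post on its anticlockwise side). The point is the centre of its top face, 34 mm above the table, 100 mm from the disc's axis.
- plunger_center (a point): Plunger, loose: steel, 70 mm tall, foot 40 mm across and 10 mm thick, above it a round stem 24 mm across. Stands upright on its foot at the start. The point is on its axis half-way up, 35 mm above its underside; z axis up along its own axis.
- block_center (a point): Bored block, loose: square aluminium block 54 x 54 x 36 mm high with an upright through hole 26 mm across. The point is its centre, 18 mm above its underside; z axis up, x and y axes square to its side faces. Any yaw at the start.
- collar_center (a point): Collar, loose: steel ring 50 mm outside, 30 mm inside, 24 mm high, lying flat. The point is its centre, 12 mm above its underside; z axis up along its own axis.
- cover_center (a point): Cover, loose: aluminium flange 50 mm across and 10 mm thick with a round knob 24 mm across rising from its middle to 40 mm overall height; stands knob up at the start, its underside is flat. The point is on its axis half-way up, 20 mm above its underside; z axis up along its own axis.

How it is judged (in metres and radians):
On the way, in this order (a step that is already met when the one before it is completed fails the run):
1. plunger, block and collar stand on the first, second and third pad clockwise from the index post (horizontal distance between plunger_center and pad_first_top below 0.012 m and z of plunger_center in the frame of pad_first_top between 0.031 and 0.039 m and angle between each of plunger_center, block_center, collar_center's own z axis and vertical below 0.1 rad and horizontal distance between block_center and pad_second_top below 0.012 m and z of block_center in the frame of pad_second_top between 0.014 and 0.022 m and horizontal distance between collar_center and pad_third_top below 0.012 m and z of collar_center in the frame of pad_third_top between 0.008 and 0.016 m), for 0.2 s.
2. then the cover lies centred on top of the block (horizontal distance between cover_center and block_center below 0.008 m and z of cover_center in the frame of block_center between 0.034 and 0.042 m and angle between cover_center's own z axis and vertical below 0.1 rad), for 0.2 s.
At the end, for the whole second after the job is handed in: Plunger, block and collar stand upright on the first, second and third pad clockwise from the index post, each within 12 mm of its pad's centre; the cover lies flat, knob up, on the block within 8 mm of its centre; all is at rest (all of step 1 and all of step 2 and linear speed of each of plunger, block, collar, cover below 0.02 m/s and angular speed of each of plunger, block, collar, cover below 0.2 rad/s); the robot touches nothing.
It also fails if it takes over 106 s, if anything falls off the work surface, if the arm or the gripper's body presses on something with over 40 N, if the wrist force passes 120 N, or if a joint passes its speed limit or range.

## Robot

A 6-joint arm with a two-finger parallel gripper is mounted at the origin on the work surface. World frame = base frame: x ahead of the robot, y to its left, z up, the work surface at z = 0. Lengths are in mm, angles in rad, forces in N, time in s.
With the tool pointing down it reaches from about 275 to 1000 mm from the base axis. Payload 8.4 kg.
Tool frame: the origin (TCP) lies at the centre of the arm's flange, where the gripper is bolted on; the fingertips stand 173 mm ahead of it and the grasp point (between the pads) lies 155 mm ahead of it (tcp_to_tips is the distance from the TCP to the fingertips, in mm); z points along the fingers, x is the direction in which the jaws open and shut, and the axes are right-handed (so a half turn about z gives the same grasp; the last joint's range is limited). The gripper opens to 85 mm and grips with 20 to 120 N. Pads are 22 mm wide; open, the fingers measure 114 mm over their backs; the gripper's body (76 mm by 85 mm) begins 54 mm behind the grasp point. The pads swing forward as they close: fully open they stand 13 mm farther back than shut.
Start: joints at [-1.298, 0.353, 1.633, -0, 1.155, -0.002], TCP at [169.595, -601.554, 404.681] pointing down, gripper open.
Joint ranges: [-2.63, 2.63], [-0.92, 2.1], [0.06, 2.66], [-1.3, 4.44], [0, 2.69], [-3.02, 3.02]. Speed limits (rad/s): [2.22, 2.22, 2.79, 3.14, 3.14, 3.14].

## Interface

Orientations are given as [roll, pitch, yaw] about the fixed x, y, z axes, in that order (R = Rz(yaw) Ry(pitch) Rx(roll)).
In Python, from rig import sense, grab_frame, camera_info, sign_off, tcp_to_tips gives the robot as it stands.
- The arm moves only by the shell command python3 -m creep 'ROWS' [FORCE]. ROWS is text: rows parted by semicolons, each of 5 numbers parted by spaces: the opening in per cent of the stroke, from 0 (shut) to 100 (fully open), then the shift along the tool's x, y, z in cm, then the turn about the tool's z in degrees. In form: fingers tx ty tz roll; .... A call has 1 to 20 rows; each row is the pose to reach, as a shift and turn from the pose measured when the call began, along the tool's axes at that moment; what a row does not reach only later rows make up. A row lasts 1/10 s, in which the tool goes at most 50 mm and 8.59 degrees, less where a joint would pass 70% of its speed; a pose out of reach is approached as far as the arm can. A call with a gripper value outside its range is refused whole. The fingers move at their own pace and stop on an object; FORCE is the grip in N (left out, the last holds). Time passes only in rows, so rows that repeat a pose let the fingers close. It gives the time, the measured TCP pose, the force and the opening at its end, in the units of the state.
- sense(): the state, without advancing time (a new reading comes with each control period).
- grab_frame(name): name is "scene" or "side" or "wrist"; returns (picture, depth): 400x640x3 uint8, blue, green, red; 400x640 float32, mm along the optical axis (not along the pixel's ray), 0 where there is no reading.
- camera_info(name): a dict with "vertical_fov" (degrees; the focal length in pixels is half the picture's height over the tangent of half this angle, whatever the lens; pixels are square), "cx", "cy" (the principal point, pixels), "D" ([k1, k2, p1, p2, k3] as OpenCV has them; the pictures are not rectified), "world_to_cam" (4x4, takes a point from world to camera coordinates). Camera axes: x right, y down, z forward; pixel columns grow to the right and rows downward; lengths in mm; the calibration is good to about 2 mm. A picture is of the moment at which its call begins: read the wrist's pose just before it. camera_info takes no time and is no camera call; for the wrist camera it gives the pose at the moment of the call.
- sign_off(): hands the job in, once; it reports no verdict.
The state is a dict: "clock": time; "qpos": joint angles; "qvel": joint speeds; "joint_efforts": joint torques, N m; "eef_pos": TCP position; "tcp_rot": TCP orientation; "contact_force": force on the tool from outside, world axes, zero at the start; "wrist_torque": the same for the moment, N m; "opening": opening from 0.0 (shut) to 1.0 (fully open).
Only numpy, scipy, OpenCV 4.12 (cv2) and the standard library are available. Lean on these libraries where they do the work, as an engineer would, in place of code of your own. Each camera call takes 0.05 s, during which the arm holds its last target.

## Working session

There is one attempt and no reset: what is moved stays moved. The work goes in short steps, Python scripts to look and compute and a shell command to move; the robot and the scene stay as the last step left them, time stands still between calls to the robot, and variables do not carry over. Pictures are saved under pics/ and viewed, and the job is handed in when it is done.

```bash
ls; mkdir -p pics; python3 - <<'E'
from rig import *
import cv2, numpy as np
s=sense(); print({k:(np.round(v,3).tolist() if not isinstance(v,dict) else v) for k,v in s.items()})
for n in ("scene","side"):
    c=camera_info(n); print(n,c['vertical_fov'],c['cx'],c['cy'],c['D']); print(np.round(c['world_to_cam'],3).tolist())
    p,d=grab_frame(n); cv2.imwrite(f'pics/{n}0.png',p); np.save(f'pics/{n}0_d.npy',d)
print(tcp_to_tips)
E
```

```text
pics
{'clock': 0.0, 'qpos': [-1.298, 0.354, 1.634, 0.0, 1.155, -0.002], 'qvel': [0.001, 0.0, 0.0, -0.0, 0.0, 0.001], 'joint_efforts': [-0.003, -60.525, -34.207, -0.0, 0.009, -0.0], 'eef_pos': [169.548, -601.315, 403.967], 'tcp_rot': [-3.142, 0.001, -1.296], 'contact_force': [-0.463, -0.172, -0.039], 'wrist_torque': [-0.012, -0.017, -0.034], 'opening': 1.002}
scene 55.32283407378729 320.7534613999704 197.47585724548097 [-0.07406362  0.          0.          0.          0.        ]
[[0.877, 0.48, -0.006, -457.481], [0.335, -0.62, -0.709, -140.307], [-0.344, 0.62, -0.705, 1195.007], [0.0, 0.0, 0.0, 1.0]]
side 49.55770362869542 322.2951238794299 192.4607199030094 [-0.00347565  0.          0.          0.          0.        ]
[[-0.996, -0.082, 0.017, 541.614], [-0.063, 0.602, -0.796, 83.329], [0.055, -0.795, -0.605, 1004.967], [0.0, 0.0, 0.0, 1.0]]
173.4
```

View pics/scene0.png

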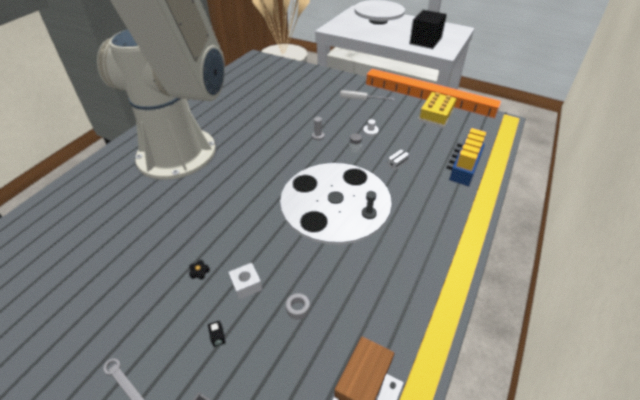

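View pics/side0.png

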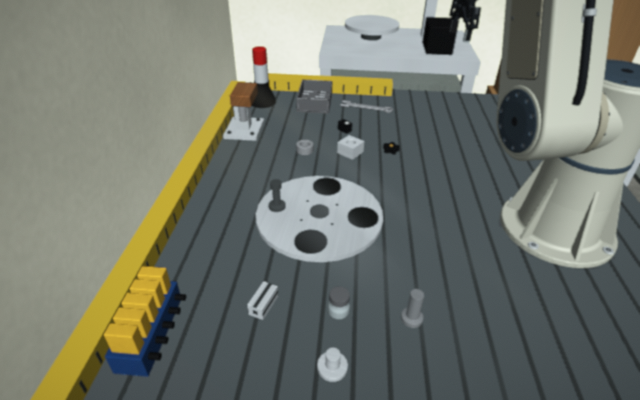

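The scene image shows the plunger at about (318,128), the cover (371,127), a grey distractor cylinder (356,138), the block (245,278) and the collar (298,303). The post is at (371,205), with the pads at (355,177), (305,184) and (314,221). In the side image the plunger is at (413,310), the cover (333,365), the block (350,147), the collar (305,147) and the post (276,195).

```bash
cat > h.py <<'E'
import numpy as np, cv2
from rig import *
def K(c):
    f=200/np.tan(np.radians(c['vertical_fov']/2)); return np.array([[f,0,c['cx']],[0,f,c['cy']],[0,0,1.]])
def cloud(c,d):
    u,v=np.meshgrid(np.arange(640.),np.arange(400.))
    n=cv2.undistortPoints(np.stack([u,v],-1).reshape(-1,1,2),K(c),np.array(c['D'])).reshape(400,640,2)
    P=np.concatenate([n*d[...,None],d[...,None]],-1)
    T=np.linalg.inv(np.array(c['world_to_cam'])); W=P@T[:3,:3].T+T[:3,3]; W[d<=0]=np.nan
    return W
def ray(c,uv,z):
    "pixel -> world point on plane z"
    n=cv2.undistortPoints(np.array(uv,float).reshape(-1,1,2),K(c),np.array(c['D'])).reshape(-1,2)
    T=np.linalg.inv(np.array(c['world_to_cam'])); D=np.c_[n,np.ones(len(n))]@T[:3,:3].T; o=T[:3,3]
    return o+D*((z-o[2])/D[:,2])[:,None]
def proj(c,P):
    T=np.array(c['world_to_cam']); r=cv2.Rodrigues(T[:3,:3])[0]
    return cv2.projectPoints(np.array(P,float).reshape(-1,1,3),r,T[:3,3].copy(),K(c),np.array(c['D']))[0].reshape(-1,2)
def wrist(name):
    c=camera_info('wrist'); s=sense(); p,d=grab_frame('wrist'); cv2.imwrite(f'pics/{name}.png',p); np.savez(f'pics/{name}.npz',d=d,p=p,**{k:np.array(v) for k,v in c.items()})
    return c,s,p,d
E
python3 - <<'E'
from h import *
for n in('scene','side'):
    c=camera_info(n); d=np.load(f'pics/{n}0_d.npy'); W=cloud(c,d); p=cv2.imread(f'pics/{n}0.png')
    seeds=dict(scene=dict(plunger=(318,130),cover=(371,128),block=(245,277),collar=(298,303),post=(370,210)),side=dict(plunger=(414,310),cover=(333,364),block=(350,148),collar=(305,147),post=(277,200)))[n]
    for k,(u,v) in seeds.items():
        x=W[v-32:v+32,u-25:u+25].reshape(-1,3); z0=36 if k=='post' else 6
        x=x[np.isfinite(x[:,2])]; m=(x[:,2]>z0)&(x[:,2]<130)
        x=x[m]; q=np.nanmedian(W[v-3:v+4,u-3:u+4].reshape(-1,3),0); x=x[np.hypot(*(x-q)[:,:2].T)<45]
        lo,hi=x.min(0),x.max(0); print(n,k,len(x),'mid',np.round((lo+hi)/2),'ext',np.round(hi-lo),'zmax',round(hi[2]), 'topmean',np.round(x[x[:,2]>hi[2]-5].mean(0)))
    # disc
    m=(abs(W[...,2]-30)<5)
    lab=cv2.connectedComponentsWithStats(m.astype(np.uint8))
    i=1+np.argmax(lab[2][1:,4]); x=W[lab[1]==i]; (cx,cy),r=cv2.minEnclosingCircle(x[:,:2].astype(np.float32)); print(n,'disc',len(x),cx,cy,r)
    g=p.max(2); black=((g<45)&(abs(W[...,2]-34)<8)).astype(np.uint8)
    l=cv2.connectedComponentsWithStats(black)
    for j in range(1,l[0]):
        if l[2][j,4]>60: print('  black',l[2][j,4],np.round(ray(c,[l[3][j]],34)[0]))
E
```

```text
scene plunger 189 mid [353. 283.  40.] ext [38. 40. 66.] zmax 73 topmean [354. 284.  71.]
scene cover 158 mid [493. 393.  26.] ext [49. 50. 39.] zmax 45 topmean [493. 394.  42.]
scene block 652 mid [ 485. -281.   24.] ext [71. 68. 36.] zmax 42 topmean [ 485. -288.   39.]
scene collar 415 mid [ 617. -279.   18.] ext [50. 49. 23.] zmax 30 topmean [ 617. -279.   26.]
scene post 300 mid [647.  20.  70.] ext [40. 40. 68.] zmax 104 topmean [647.  21. 101.]
scene disc 5731 547.1649169921875 32.19812774658203 146.93222045898438
  black 94 [ 444. 1148.   34.]
  black 220 [558. 130.  34.]
  black 231 [449.  40.  34.]
  black 328 [539. -69.  34.]
  black 123 [ 519. -417.   34.]
side plunger 570 mid [355. 287.  39.] ext [39. 39. 67.] zmax 73 topmean [355. 286.  70.]
side cover 712 mid [494. 398.  24.] ext [49. 45. 36.] zmax 42 topmean [495. 396.  39.]
side block 343 mid [ 488. -270.   22.] ext [69. 56. 32.] zmax 38 topmean [ 487. -273.   35.]
side collar 198 mid [ 617. -276.   16.] ext [48. 50. 19.] zmax 25 topmean [ 618. -276.   23.]
side post 330 mid [648.  24.  69.] ext [39. 36. 65.] zmax 101 topmean [648.  24.  99.]
side disc 7841 549.104248046875 31.12657928466797 147.2209930419922
  black 105 [  132. -1150.    34.]
  black 90 [ 787. -554.   34.]
  black 266 [537. -66.  34.]
  black 357 [447.  42.  34.]
  black 66 [576. 151.  34.]
  black 77 [781. 303.  34.]
  black 90 [781. 332.  34.]
  black 88 [781. 362.  34.]
  black 109 [782. 392.  34.]
  black 130 [782. 422.  34.]
```

```bash
cat >> h.py <<'E'
from scipy.spatial.transform import Rotation as Ro
def go(xyz,yaw=None):
    s=sense(); R=Ro.from_euler('xyz',s['tcp_rot']).as_matrix(); d=R.T@(np.array(xyz,float)-s['eef_pos'])/10
    y=s['tcp_rot'][2]; t=0
    if yaw is not None:
        t=-np.degrees((yaw-y+np.pi/2)%np.pi-np.pi/2)   # tool z is down; half-turn symmetric
    print('row(cm,deg)',np.round(d,2),round(float(t),1),'q6',round(s['qpos'][5],2),'t',s['clock'])
E
python3 - <<'E'
from h import *
s=sense();c=camera_info('wrist');print(c['vertical_fov'],c['cx'],c['cy'],c['D'])
T=np.linalg.inv(np.array(c['world_to_cam'])); R=Ro.from_euler('xyz',s['tcp_rot']).as_matrix()
print('cam in tool',np.round(R.T@(T[:3,3]-s['eef_pos']),1)); print(np.round(R.T@T[:3,:3],3))
go([510,-282,420])
E
```

```text
61.98284429901678 322.09406001542334 200.91690467616903 [-0.02057063  0.          0.          0.          0.        ]
cam in tool [ -0.8 -66.5  31.6]
[[ 1.     0.     0.   ]
 [-0.     0.965  0.262]
 [-0.    -0.262  0.965]]
row(cm,deg) [-21.5  -41.43  -1.57] 0.0 q6 -0.0 t 0.1
```

```bash
R="100 -21 -44 -1.5 0"; python3 -m creep '100 -21 -44 -1.5 0;100 -21 -44 -1.5 0;100 -21 -44 -1.5 0;100 -21 -44 -1.5 0;100 -21 -44 -1.5 0;100 -21 -44 -1.5 0;100 -21 -44 -1.5 0;100 -21 -44 -1.5 0;100 -21 -44 -1.5 0;100 -21 -44 -1.5 0;100 -21 -44 -1.5 0;100 -21 -44 -1.5 0;100 -21 -44 -1.5 0'; python3 - <<'E'
from h import *
c,s,p,d=wrist('w1'); print(np.round(s['eef_pos'],1),np.round(s['tcp_rot'],3),np.abs(s['qvel']).max())
E
```

```text
clock: 1.4
eef_pos: [535.3, -280.4, 418.9]
tcp_rot: [3.141, 0.002, -1.296]
contact_force: [-0.1, -0.7, -0.1]
opening: 0.997
[ 535.3 -280.4  418.9] [ 3.141e+00  2.000e-03 -1.296e+00] 0.015054131523648756
```

View pics/w1.png

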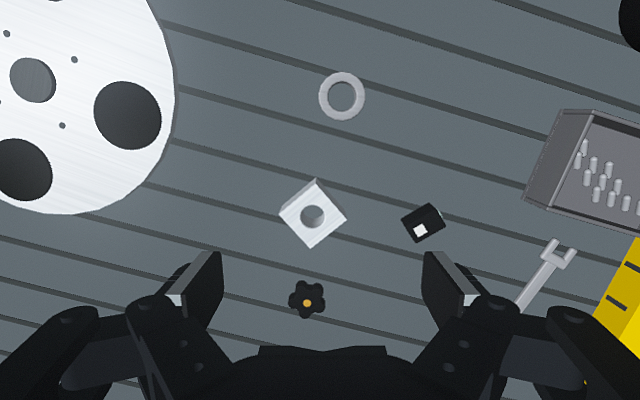

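The wrist picture shows the block at (313,214), the collar at (342,96), two pads at (127,115) and (23,170), and the hub at (33,80). Next I'll measure them.

```bash
cat >> h.py <<'E'
def load(n):
    f=np.load(f'pics/{n}.npz'); return f,f['p'],f['d'],cloud(f,f['d'])
def comp(mask,seed):
    n,l=cv2.connectedComponents(mask.astype(np.uint8)); return l==l[seed[1],seed[0]]
E
python3 - <<'E'
from h import *
c,p,d,W=load('w1'); z=W[...,2]
for n,(seed,h) in dict(block=((313,192),36),collar=((342,76),24)).items():
    print(n,'z top',np.nanmedian(z[seed[1]-3:seed[1]+3,seed[0]-2:seed[0]+2]))
    m=comp(abs(z-h)<4,seed); cn=max(cv2.findContours(m.astype(np.uint8),0,1)[0],key=cv2.contourArea).reshape(-1,2)
    w=ray(c,cn,h)[:,:2].astype(np.float32); r=cv2.minAreaRect(w); print(r, cv2.fitEllipse(w))
g=p.max(2)
for s in ((127,115),(20,170)):
    m=comp(g<60,s); cn=max(cv2.findContours(m.astype(np.uint8),0,1)[0],key=cv2.contourArea).reshape(-1,2); cn=cn[cn[:,0]>1]
    print('pad',cv2.fitEllipse(ray(c,cn,34)[:,:2].astype(np.float32)))
m=comp((g<170)&(g>40)&(abs(z-36)<5),(33,80)); cn=max(cv2.findContours(m.astype(np.uint8),0,1)[0],key=cv2.contourArea).reshape(-1,2)
print('hub',cv2.fitEllipse(ray(c,cn,36)[:,:2].astype(np.float32)))
E
```

```text
block z top 35.11595361465163
((487.56072998046875, -281.6626892089844), (54.34455108642578, 54.36186599731445), 56.011085510253906) ((487.56488037109375, -281.5553894042969), (63.03008270263672, 63.26072692871094), 81.0324935913086)
collar z top 23.400493360652376
((618.04296875, -276.761962890625), (48.01511764526367, 47.2248649597168), 15.773970603942871) ((617.8347778320312, -276.9157409667969), (47.546104431152344, 48.70293045043945), 126.23489379882812)
pad ((519.9505004882812, -297.3111572265625), (433.9915771484375, 757.0693969726562), 13.861631393432617)
pad ((450.4136657714844, 36.77583312988281), (56.39215850830078, 68.82845306396484), 86.65819549560547)
hub ((549.1709594726562, 30.819250106811523), (42.70646286010742, 45.652503967285156), 6.685468673706055)
```

```bash
python3 - <<'E'
from h import *
go([487.5,-281.6,230],np.radians(-34)); go([487.5,-281.6,177],np.radians(-34))
E
```

```text
row(cm,deg) [-1.17  4.6  18.91] -40.3 q6 0.81 t 1.45
row(cm,deg) [-1.16  4.59 24.21] -40.3 q6 0.81 t 1.45
```

```bash
python3 -m creep '100 -1.17 4.6 15 -40.3;100 -1.17 4.6 15 -40.3;100 -1.17 4.6 15 -40.3;100 -1.17 4.6 15 -40.3;100 -1.17 4.6 19 -40.3;100 -1.17 4.6 19 -40.3;100 -1.17 4.6 24.2 -40.3;100 -1.17 4.6 24.2 -40.3;100 -1.17 4.6 24.2 -40.3;100 -1.17 4.6 24.2 -40.3;100 -1.17 4.6 24.2 -40.3;0 -1.17 4.6 24.2 -40.3;0 -1.17 4.6 24.2 -40.3;0 -1.17 4.6 24.2 -40.3;0 -1.17 4.6 24.2 -40.3;0 -1.17 4.6 24.2 -40.3;0 -1.17 4.6 24.2 -40.3;0 -1.17 4.6 24.2 -40.3;0 -1.17 4.6 24.2 -40.3' 50; python3 - <<'E'
from h import *
s=sense(); print(s['qpos'],s['opening'])
go([487,-281,300]);go([449,40,300]);go([449,40,214])
E
```

```text
clock: 3.35
eef_pos: [487.7, -281.7, 178.2]
tcp_rot: [-3.141, 0.001, -0.594]
contact_force: [-2.5, 1.9, 10.1]
opening: 0.627
[-5.26555620e-01  5.67203834e-01  1.91157731e+00  8.18860607e-04
  6.63418940e-01  6.66082902e-02] 0.6267267049372358
row(cm,deg) [ -0.1   -0.02 -12.18] 0.0 q6 0.07 t 3.35
row(cm,deg) [-21.21 -24.5  -12.15] 0.0 q6 0.07 t 3.35
row(cm,deg) [-21.21 -24.5   -3.55] 0.0 q6 0.07 t 3.35
```

```bash
python3 -m creep '0 0 0 -5 0;0 0 0 -9 0;0 -5 -5 -12 0;0 -10 -10 -12 0;0 -15 -15 -12 0;0 -19 -20 -12 0;0 -21.2 -24.5 -12 0;0 -21.2 -24.5 -12 0;0 -21.2 -24.5 -12 0;0 -21.2 -24.5 -12 0;0 -21.2 -24.5 -12 0;0 -21.2 -24.5 -12 0'; python3 - <<'E'
from h import *
c,s,p,d=wrist('w2'); print(np.round(s['eef_pos'],1),s['opening'],s['contact_force'])
E
```

```text
clock: 4.55
eef_pos: [449.0, 39.3, 298.4]
tcp_rot: [-3.141, 0.001, -0.594]
contact_force: [-0.2, -1.1, -1.8]
opening: 0.622
[449.   39.3 298.4] 0.6221794019303853 [-0.1839055  -1.05721938 -1.82900941]
```

View pics/w2.png

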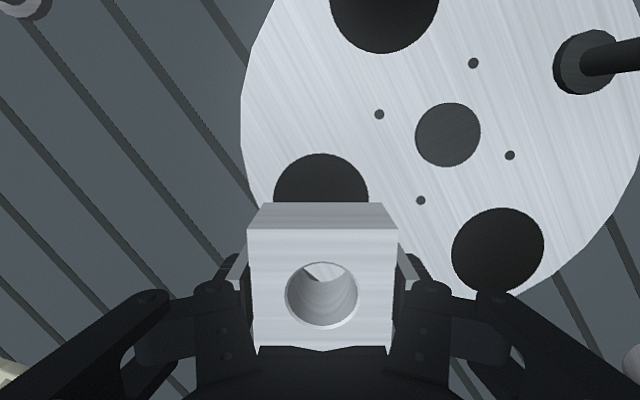

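The block is held level at (322,290). The hub shows at (448,134), pad 1 at (498,250), pad 3 partly at (384,10) and the post foot at (583,62). I'll refine the disc pose and the block-in-hand offset from this view.

```bash
python3 - <<'E'
from h import *
c,p,d,W=load('w2'); z=W[...,2]; g=p.max(2)
def el(m,h):
    cn=max(cv2.findContours(m.astype(np.uint8),0,1)[0],key=cv2.contourArea).reshape(-1,2); return cv2.fitEllipse(ray(c,cn,h)[:,:2].astype(np.float32))
print('hub',el(comp((g<150)&(abs(z-36)<4),(448,134)),36))
print('pad1',el(comp((g<90)&(abs(z-34)<4)&(np.arange(640)>440)[None,:],(510,240)),34), 'z',z[240,510])
t=comp(abs(z-np.nanmedian(z[250:256,300:340]))<3,(320,250)); print('blocktop z',np.nanmedian(z[250:256,300:340]))
cn=max(cv2.findContours(t.astype(np.uint8),0,1)[0],key=cv2.contourArea).reshape(-1,2); print(cv2.minAreaRect(ray(c,cn,np.nanmedian(z[250:256,300:340]))[:,:2].astype(np.float32)))
i=(g<90)&(abs(z-34)<2.5); ys,xs=np.where(i&(np.arange(400)<60)[:,None]&(np.arange(640)>320)[None]&(np.arange(640)<450)[None])
E
```

```text
hub ((548.309814453125, 33.85117721557617), (42.873497009277344, 44.35327911376953), 58.47054672241211)
pad1 ((539.0250244140625, -64.36190032958984), (67.59471130371094, 70.6286392211914), 33.736080169677734) z 33.922135576618274
blocktop z 155.39079925089283
((449.0316467285156, 40.160926818847656), (54.37794494628906, 67.75969696044922), 56.023292541503906)
```

```bash
python3 -m creep '0 -0.1 -0.14 4.5 0;0 -0.1 -0.14 7.5 0;0 -0.1 -0.14 8 0;0 -0.1 -0.14 8.3 0;0 -0.1 -0.14 8.55 0;0 -0.1 -0.14 8.55 0;0 -0.1 -0.14 8.55 0;0 -0.1 -0.14 8.55 0'
```

```text
clock: 5.4
eef_pos: [449.3, 40.9, 213.7]
tcp_rot: [-3.141, -0.0, -0.595]
contact_force: [0.5, 0.4, -2.2]
opening: 0.623
```

```bash
python3 -m creep '0 0 0 0.08 0;0 0 0 0.1 0;0 0 0 0.12 0;100 0 0 0.12 0;100 0 0 0.12 0;100 0 0 0.12 0;100 0 0 0.12 0;100 0 0 0 0;100 0 0 -2 0;100 0 0 -5 0;100 0 0 -9 0;100 0 4 -14 0;100 0 8 -18 0;100 0 8 -18 0;100 0 8 -18 0;100 0 8 -18 0'; python3 - <<'E'
from h import *
c,s,p,d=wrist('w3'); print(np.round(s['eef_pos'],1),s['opening'],s['contact_force'])
E
```

```text
clock: 7.0
eef_pos: [404.3, -25.5, 393.6]
tcp_rot: [-3.14, -0.001, -0.596]
contact_force: [-0.1, -0.5, -0.7]
opening: 1.002
[404.3 -25.5 393.6] 1.0021561641017551 [-0.12430515 -0.50603504 -0.67785997]
```

View pics/w3.png

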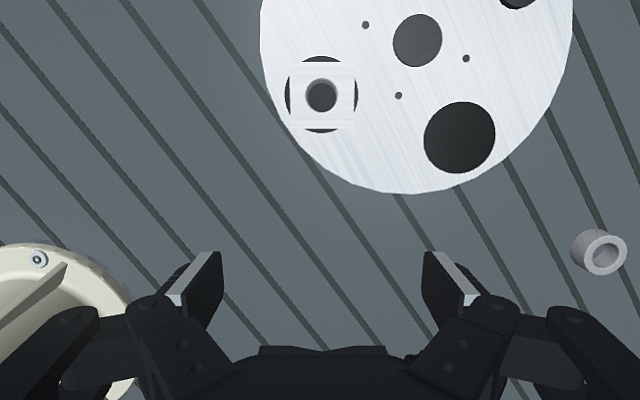

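The block sits central on pad 2 at (321,95), with even slivers of pad showing on all four sides. The collar comes next.

```bash
python3 - <<'E'
from h import *
go([618,-277,250]); go([618,-277,178.5])
E
```

```text
row(cm,deg) [31.81  8.88 14.28] 0.0 q6 0.53 t 7.05
row(cm,deg) [31.82  8.89 21.43] 0.0 q6 0.53 t 7.05
```

```bash
python3 -m creep '100 5 1.4 0 0;100 10 2.8 0 0;100 15 4.2 3 0;100 20 5.6 6 0;100 25 7 9 0;100 30 8.5 12 0;100 31.8 8.9 16 0;100 31.8 8.9 18 0;100 31.8 8.9 20 0;100 31.8 8.9 21.4 0;100 31.8 8.9 21.4 0;100 31.8 8.9 21.4 0;100 31.8 8.9 21.4 0;0 31.8 8.9 21.4 0;0 31.8 8.9 21.4 0;0 31.8 8.9 21.4 0;0 31.8 8.9 21.4 0;0 31.8 8.9 21.4 0;0 31.8 8.9 21.4 0;0 31.8 8.9 21.4 0' 50; python3 - <<'E'
from h import *
go([557.5,131.6,300]); go([557.5,131.6,213.5])
E
```

```text
clock: 9.05
eef_pos: [618.2, -277.1, 180.4]
tcp_rot: [-3.14, -0.001, -0.595]
contact_force: [-1.6, 0.4, 8.8]
opening: 0.564
row(cm,deg) [-27.93 -30.45 -11.96] 0.0 q6 0.17 t 9.05
row(cm,deg) [-27.94 -30.44  -3.31] 0.0 q6 0.17 t 9.05
```

```bash
python3 -m creep '0 0 0 -5 0;0 0 0 -10 0;0 -3 -3 -15 0;0 -7 -7.5 -16 0;0 -10 -11 -16 0;0 -14 -15 -16 0;0 -18 -19 -16 0;0 -21 -23 -16 0;0 -25 -27 -16 0;0 -27.9 -30.4 -16 0;0 -27.9 -30.4 -13 0;0 -27.9 -30.4 -12 0;0 -27.9 -30.4 -12 0;0 -27.9 -30.4 -12 0;0 -27.9 -30.4 -12 0'; python3 - <<'E'
from h import *
c,s,p,d=wrist('w4'); print(np.round(s['eef_pos'],1),s['opening'],s['contact_force'])
E
```

```text
clock: 10.55
eef_pos: [558.1, 130.0, 301.4]
tcp_rot: [-3.139, -0.002, -0.597]
contact_force: [0.1, -0.5, -1.1]
opening: 0.562
[558.1 130.  301.4] 0.5623918282008619 [ 0.06941073 -0.49785546 -1.09602953]
```

View pics/w4.png

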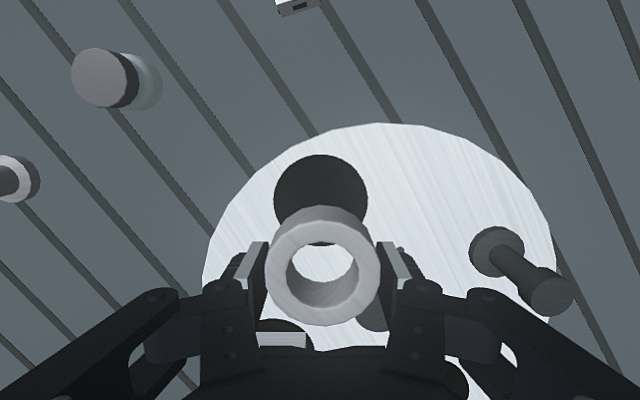

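The collar is held level, with the upper part of pad 3 visible at (321,190) behind it. I'll fit that arc and the collar's top ring.

```bash
python3 - <<'E'
from h import *
from scipy.optimize import least_squares
c,p,d,W=load('w4'); z=W[...,2]; g=p.max(2)
m=comp((g<90)&(abs(z-34)<4),(320,180)); cn=max(cv2.findContours(m.astype(np.uint8),0,1)[0],key=cv2.contourArea).reshape(-1,2); cn=cn[cn[:,1]<200]
w=ray(c,cn,34)[:,:2]; r=least_squares(lambda q:np.hypot(*(w-q).T)-35,[557,131]); print('pad3',r.x,r.cost,len(w))
zt=np.nanmedian(z[305:318,310:335]); print('collar top z',zt, [round(float(np.nanmedian(z[a-3:a+3,b-3:b+3])),1) for a,b in((312,322),(270,275),(270,370),(228,322))])
m=comp(abs(z-zt)<4,(322,312)); cn=max(cv2.findContours(m.astype(np.uint8),0,1)[0],key=cv2.contourArea).reshape(-1,2)
w=ray(c,cn,zt)[:,:2]; r=least_squares(lambda q:np.hypot(*(w-q).T)-25,[557,131],loss='soft_l1'); print('collar',r.x,r.cost)
E
```

```text
pad3 [558.27248162 132.342666  ] 16.712776783553387 130
collar top z 143.94770319180853 [144.1, 144.1, 144.3, 144.1]
collar [559.16225107 131.50473633] 372.90412180577573
```

```bash
python3 -m creep '0 -0.07 -0.1 4.5 0;0 -0.07 -0.1 7.5 0;0 -0.07 -0.1 8 0;0 -0.07 -0.1 8.3 0;0 -0.07 -0.1 8.5 0;0 -0.07 -0.1 8.5 0;0 -0.07 -0.1 8.5 0'; 
```

```text
clock: 11.3
eef_pos: [558.8, 131.3, 217.6]
tcp_rot: [-3.138, -0.004, -0.597]
contact_force: [-1.0, -0.0, -1.1]
opening: 0.566
```

```bash
python3 -m creep '0 0 0 0.1 0;0 0 0 0.2 0;0 0 0 0.3 0;0 0 0 0.3 0'; 
```

```text
clock: 11.7
eef_pos: [558.8, 131.3, 214.5]
tcp_rot: [-3.138, -0.004, -0.597]
contact_force: [0.4, -0.9, -1.8]
opening: 0.565
```

```bash
python3 -m creep '0 0 0 0.06 0;100 0 0 0.06 0;100 0 0 0.06 0;100 0 0 0.06 0;100 0 0 0.06 0;100 0 0 0 0;100 0 0 -2 0;100 0 0 -5 0;100 0 0 -9 0;100 0 4 -14 0;100 0 8 -18 0;100 0 8 -18 0;100 0 8 -18 0;100 0 8 -18 0'; python3 - <<'E'
from h import *
c,s,p,d=wrist('w5'); print(np.round(s['eef_pos'],1),s['opening'],s['contact_force'])
E
```

```text
clock: 13.1
eef_pos: [512.9, 65.0, 394.3]
tcp_rot: [-3.137, -0.004, -0.598]
contact_force: [-0.2, 0.0, -0.5]
opening: 1.002
[512.9  65.  394.3] 1.002138075978357 [-0.17148696  0.02785684 -0.54405097]
```

View pics/w5.png

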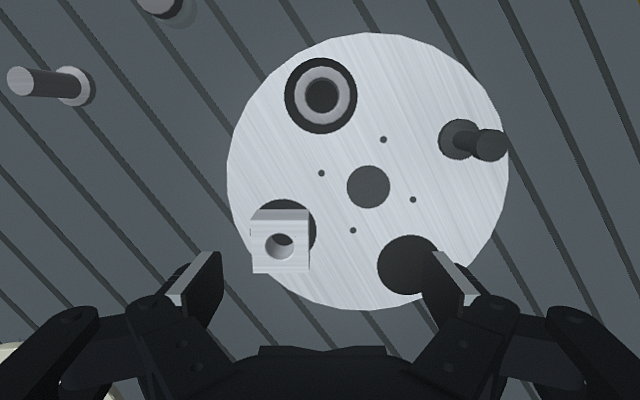

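The collar at (321,96) sits concentric on pad 3. The block is at (280,245), the plunger's foot at (73,87) and pad 1 at (412,264). I'll check the block and collar numerically and measure the plunger.

```bash
python3 - <<'E'
from h import *
from scipy.optimize import least_squares
c,p,d,W=load('w5'); z=W[...,2]; g=p.max(2)
def cont(m): return max(cv2.findContours(m.astype(np.uint8),0,1)[0],key=cv2.contourArea).reshape(-1,2)
def circ(w,R): r=least_squares(lambda q:np.hypot(*(w-q).T)-R,w.mean(0),loss='soft_l1'); return np.round(r.x,1),round(r.cost,1)
m=comp((g<75)&(abs(z-34)<3),(290,97)); print('pad3',circ(ray(c,cont(m),34)[:,:2],35))
m=comp(abs(z-58)<4,(300,97)); print('collar',circ(ray(c,cont(m),58)[:,:2],25))
m=comp((g<150)&(abs(z-36)<4),(368,187)); print('hub',circ(ray(c,cont(m),36)[:,:2],22))
m=comp(abs(z-70)<4,(280,263)); print('block',cv2.minAreaRect(ray(c,cont(m),70)[:,:2].astype(np.float32)))
# plunger
x=W[50:120,0:110].reshape(-1,3); f=x[abs(x[:,2]-10)<3]; print('pl foot box',np.round((f.min(0)+f.max(0))/2,1),np.round(f.max(0)-f.min(0)))
t=x[(x[:,2]>67)&(x[:,2]<74)]; print('pl top',np.round((t.min(0)+t.max(0))/2,1),np.round(t.max(0)-t.min(0)))
a=x[(x[:,2]>7)&(x[:,2]<76)]; print('pl all', np.round((a.min(0)+a.max(0))/2,1),np.round(a.max(0)-a.min(0)))
m=(abs(z-34)<3)&(g<75)
go([354,285,270]); go([354,285,200])
E
```

```text
pad3 (array([558.4, 132.8]), np.float64(102.6))
collar (array([559.5, 131.4]), np.float64(41.0))
hub (array([549.2,  33.9]), np.float64(24.9))
block ((449.9080505371094, 41.818580627441406), (54.76487731933594, 53.980716705322266), 55.71943283081055)
pl foot box [355.9 285.5  10. ] [40. 40.  6.]
pl top [355.4 286.1  69.3] [24. 24.  5.]
pl all [355.9 285.5  39.3] [40. 40. 65.]
row(cm,deg) [-25.54  -9.19  12.31] 0.0 q6 0.72 t 13.15
row(cm,deg) [-25.56  -9.17  19.31] 0.0 q6 0.72 t 13.15
```

```bash
python3 -m creep '100 -5 -2 0 0;100 -10 -4 0 0;100 -15 -5.5 0 0;100 -20 -7 1 0;100 -25 -9 3 0;100 -25.45 -9.33 7 0;100 -25.45 -9.33 11 0;100 -25.45 -9.33 11 0;100 -25.45 -9.33 15 0;100 -25.45 -9.33 19.2 0;100 -25.45 -9.33 19.2 0;100 -25.45 -9.33 19.2 0;0 -25.45 -9.33 19.2 0;0 -25.45 -9.33 19.2 0;0 -25.45 -9.33 19.2 0;0 -25.45 -9.33 19.2 0;0 -25.45 -9.33 19.2 0;0 -25.45 -9.33 19.2 0;0 -25.45 -9.33 19.2 0;0 -25.45 -9.33 19.2 0' 60; python3 - <<'E'
from h import *
go([540,-66,340])
E
```

```text
clock: 15.15
eef_pos: [356.1, 286.0, 201.9]
tcp_rot: [-3.137, -0.003, -0.597]
contact_force: [-1.5, 0.0, 10.2]
opening: 0.26
row(cm,deg) [ 35.05  18.7  -13.77] 0.0 q6 1.27 t 15.15
```

```bash
python3 -m creep '0 0 0 -4 0;0 0 0 -8 0;0 0 0 -12 0;0 3 1.6 -13.8 0;0 7 3.7 -13.8 0;0 11 5.9 -13.8 0;0 15 8 -13.8 0;0 19 10 -13.8 0;0 23 12.3 -13.8 0;0 27 14.4 -13.8 0;0 31 16.5 -13.8 0;0 34 18 -13.8 0;0 35 18.7 -13.8 0;0 35 18.7 -13.8 0;0 35 18.7 -13.8 0;0 35 18.7 -13.8 0'; python3 - <<'E'
from h import *
c,s,p,d=wrist('w6'); print(np.round(s['eef_pos'],1),s['opening'],s['contact_force'])
E
```

```text
clock: 16.75
eef_pos: [538.9, -64.6, 340.1]
tcp_rot: [-3.137, -0.002, -0.596]
contact_force: [0.5, 0.5, -1.1]
opening: 0.255
[538.9 -64.6 340.1] 0.2552330988106632 [ 0.53144356  0.51560159 -1.14545027]
```

View pics/w6.png

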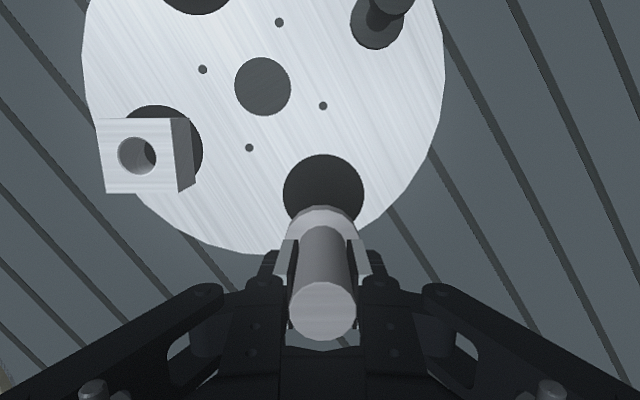

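The plunger is held upright, with its top at (322,312) and its foot behind. Pad 1's upper arc shows at (323,190). I'll measure both.

```bash
python3 - <<'E'
from h import *
from scipy.optimize import least_squares
c,p,d,W=load('w6'); z=W[...,2]; g=p.max(2)
def cont(m): return max(cv2.findContours(m.astype(np.uint8),0,1)[0],key=cv2.contourArea).reshape(-1,2)
def circ(w,R): r=least_squares(lambda q:np.hypot(*(w-q).T)-R,w.mean(0),loss='soft_l1'); return np.round(r.x,1),round(r.cost,1)
cn=cont(comp((g<75)&(abs(z-34)<3),(323,180))); cn=cn[cn[:,1]<200]; print('pad1',circ(ray(c,cn,34)[:,:2],35),len(cn))
zt=np.nanmedian(z[305:318,312:332]); print('top z',zt)
print('pl top',circ(ray(c,cont(comp(abs(z-zt)<3,(322,312))),zt)[:,:2],12))
m=comp(abs(z-(zt-60))<4,(323,213)); cn=cont(m); cn=cn[cn[:,1]<218]; print('pl foot',circ(ray(c,cn,zt-60)[:,:2],20),len(cn))
E
```

```text
pad1 (array([538.7, -66.9]), np.float64(19.9)) 124
top z 207.37188716781742
pl top (array([540.2, -64. ]), np.float64(69.1))
pl foot (array([539.3, -63.9]), np.float64(1.3)) 55
```

```bash
python3 -m creep '0 0.1 0.24 4.5 0;0 0.1 0.24 8.5 0;0 0.1 0.24 9.6 0;0 0.1 0.24 10 0;0 0.1 0.24 10.2 0;0 0.1 0.24 10.3 0;0 0.1 0.24 10.35 0;0 0.1 0.24 10.35 0;0 0.1 0.24 10.35 0'
```

```text
clock: 17.7
eef_pos: [539.2, -66.9, 237.4]
tcp_rot: [-3.136, -0.004, -0.596]
contact_force: [0.4, -0.1, -1.3]
opening: 0.258
```

```bash
python3 -m creep '0 0 0 0.1 0;0 0 0 0.15 0;0 0 0 0.18 0;0 0 0 0.18 0;100 0 0 0.18 0;100 0 0 0.18 0;100 0 0 0.18 0;100 0 0 0.18 0;100 0 0 0.18 0;100 0 0 -2 0;100 0 0 -5 0;100 0 0 -10 0;100 0 4 -14 0;100 -3 8 -18 0;100 -3 8 -18 0;100 -3 8 -18 0;100 -3 8 -18 0'; python3 - <<'E'
from h import *
c,s,p,d=wrist('w7'); print(np.round(s['eef_pos'],1),s['opening'],s['contact_force'])
E
```

```text
clock: 19.4
eef_pos: [468.5, -116.7, 416.9]
tcp_rot: [-3.136, -0.005, -0.597]
contact_force: [-0.0, -0.1, 0.0]
opening: 1.001
[ 468.5 -116.7  416.9] 1.0013630404414313 [-0.00095344 -0.07615452  0.01542483]
```

View pics/w7.png

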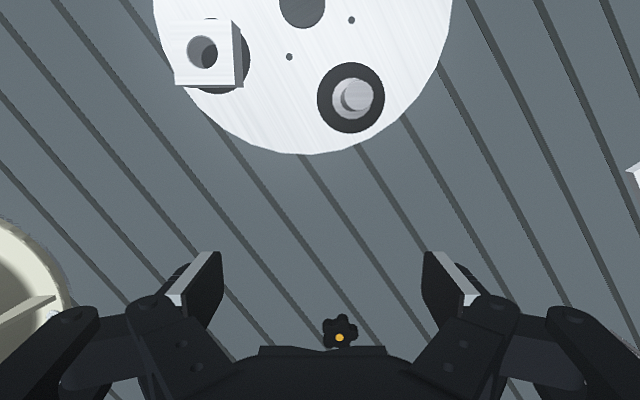

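The plunger at (352,97) stands centred on pad 1. Next I'll look over the cover.

```bash
python3 - <<'E'
from h import *
go([485,370,400])
E
```

```text
row(cm,deg) [-25.97 -41.17   1.75] 0.0 q6 0.35 t 19.45
```

```bash
python3 -m creep '100 -26 -41.2 1.7 0;100 -26 -41.2 1.7 0;100 -26 -41.2 1.7 0;100 -26 -41.2 1.7 0;100 -26 -41.2 1.7 0;100 -26 -41.2 1.7 0;100 -26 -41.2 1.7 0;100 -26 -41.2 1.7 0;100 -26 -41.2 1.7 0;100 -26 -41.2 1.7 0;100 -26 -41.2 1.7 0;100 -26 -41.2 1.7 0;100 -26 -41.2 1.7 0;100 -26 -41.2 1.7 0'; python3 - <<'E'
from h import *
c,s,p,d=wrist('w8'); print(np.round(s['eef_pos'],1),s['opening'],s['contact_force'])
E
```

```text
clock: 20.85
eef_pos: [485.1, 369.5, 400.1]
tcp_rot: [-3.137, -0.003, -0.597]
contact_force: [-0.0, -0.6, 0.4]
opening: 0.999
[485.1 369.5 400.1] 0.9992018103564059 [-0.00570368 -0.60209674  0.4037341 ]
```

View pics/w8.png

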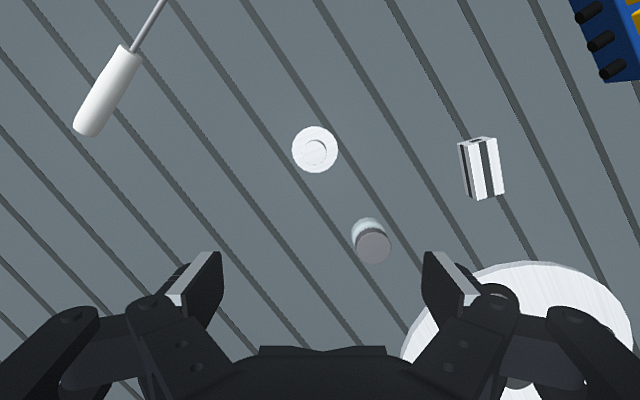

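The cover is at (315,150) and the distractor cylinder at (371,240). I'll measure both and check finger clearance.

```bash
python3 - <<'E'
from h import *
from scipy.optimize import least_squares
c,p,d,W=load('w8'); z=W[...,2]
def box(sl,lo,hi):
    x=W[sl].reshape(-1,3); x=x[(x[:,2]>lo)&(x[:,2]<hi)]; return np.round((x.min(0)+x.max(0))/2,1),np.round(x.max(0)-x.min(0),1)
s=np.s_[120:180,285:345]; print('all',box(s,6,60)); print('flange',box(s,6,13)); print('knob',box(s,37,45))
print('distr',box(np.s_[210:270,345:395],6,120))
go([494.5,396.5,186.5])
E
```

```text
all (array([495.5, 397. ,  24. ]), array([49. , 49.3, 34.8]))
flange (array([495.5, 397. ,   9.3]), array([49. , 49.3,  5.6]))
knob (array([495.4, 397.2,  39.2]), array([23.7, 23.6,  4.4]))
distr (array([491.6, 283.4,  29. ]), array([39.7, 38.3, 45.9]))
row(cm,deg) [-0.82 -2.65 21.41] 0.0 q6 1.25 t 20.9
```

```bash
python3 -m creep '100 -0.77 -2.75 4 0;100 -0.77 -2.75 8 0;100 -0.77 -2.75 12 0;100 -0.77 -2.75 15 0;100 -0.77 -2.75 18 0;100 -0.77 -2.75 20 0;100 -0.77 -2.75 21.3 0;100 -0.77 -2.75 21.3 0;100 -0.77 -2.75 21.3 0;100 -0.77 -2.75 21.3 0;0 -0.77 -2.75 21.3 0;0 -0.77 -2.75 21.3 0;0 -0.77 -2.75 21.3 0;0 -0.77 -2.75 21.3 0;0 -0.77 -2.75 21.3 0;0 -0.77 -2.75 21.3 0;0 -0.77 -2.75 21.3 0;0 -0.77 -2.75 21.3 0' 50;  python3 - <<'E'
from h import *
go([449.8,41.5,330])
E
```

```text
clock: 22.7
eef_pos: [495.5, 397.1, 187.9]
tcp_rot: [-3.136, -0.004, -0.597]
contact_force: [-1.0, -1.4, 5.3]
opening: 0.25
row(cm,deg) [ 16.27  31.9  -14.32] 0.0 q6 1.27 t 22.7
```

```bash
python3 -m creep '0 0 0 -3 0;0 0 0 -7 0;0 0 0 -11 0;0 2 4 -14 0;0 4 8 -14.3 0;0 6 12 -14.3 0;0 8 16 -14.3 0;0 10 20 -14.3 0;0 12 24 -14.3 0;0 14 28 -14.3 0;0 16 31 -14.3 0;0 16.25 31.9 -14.3 0;0 16.25 31.9 -14.3 0;0 16.25 31.9 -14.3 0;0 16.25 31.9 -14.3 0'; python3 - <<'E'
from h import *
c,s,p,d=wrist('w9'); print(np.round(s['eef_pos'],1),s['opening'],s['contact_force'])
E
```

```text
clock: 24.2
eef_pos: [449.9, 42.6, 329.8]
tcp_rot: [-3.136, -0.004, -0.596]
contact_force: [-0.3, 0.8, -1.5]
opening: 0.252
[449.9  42.6 329.8] 0.2524886298116616 [-0.28841352  0.8308542  -1.45236136]
```

View pics/w9.png

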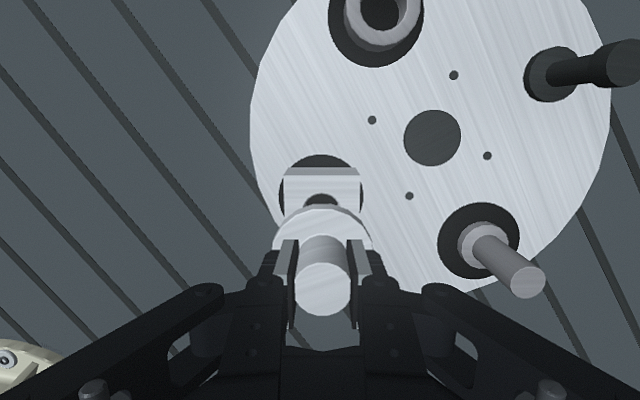

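The cover is held level at (322,240) over the block at (321,190), and the other two parts are undisturbed. Lowering now.

```bash
python3 -m creep '0 0.05 0.14 3 0;0 0.05 0.14 5.5 0;0 0.05 0.14 6.5 0;0 0.05 0.14 6.9 0;0 0.05 0.14 7 0;0 0.05 0.14 7 0;0 0.05 0.14 7 0;0 0.05 0.14 7 0'
```

```text
clock: 25.05
eef_pos: [450.2, 41.4, 260.4]
tcp_rot: [-3.135, -0.005, -0.596]
contact_force: [-0.5, 0.7, -1.3]
opening: 0.26
```

```bash
python3 -m creep '0 -0.04 -0.02 0.1 0;0 -0.04 -0.02 0.2 0;0 -0.04 -0.02 0.24 0;0 -0.04 -0.02 0.24 0'
```

```text
clock: 25.45
eef_pos: [449.9, 41.7, 258.0]
tcp_rot: [-3.136, -0.004, -0.596]
contact_force: [0.1, 0.7, -1.7]
opening: 0.257
```

```bash
python3 -m creep '0 0 0 0.05 0;100 0 0 0.05 0;100 0 0 0.05 0;100 0 0 0.05 0;100 0 0 0.05 0;100 0 0 0.05 0;100 0 0 -2 0;100 0 0 -5 0;100 0 0 -9 0;100 0 4 -13 0;100 0 8 -15 0;100 0 8 -15 0;100 0 8 -15 0;100 0 8 -15 0;100 0 8 -15 0'; python3 - <<'E'
from h import *
from scipy.optimize import least_squares
c,s,p,d=wrist('w10'); print(np.round(s['eef_pos'],1),s['opening'],s['contact_force'])
for n in('scene','side'):
    a,b=grab_frame(n); cv2.imwrite(f'pics/{n}1.png',a)
E
```

```text
clock: 26.95
eef_pos: [404.2, -24.3, 406.6]
tcp_rot: [-3.136, -0.003, -0.595]
contact_force: [0.3, 0.4, -0.2]
opening: 0.999
[404.2 -24.3 406.6] 0.9992893375062891 [ 0.30137465  0.35676455 -0.22973831]
```

View pics/w10.png

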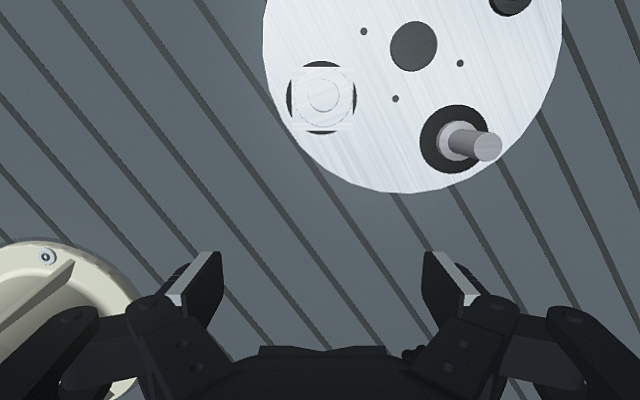

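View pics/side1.png

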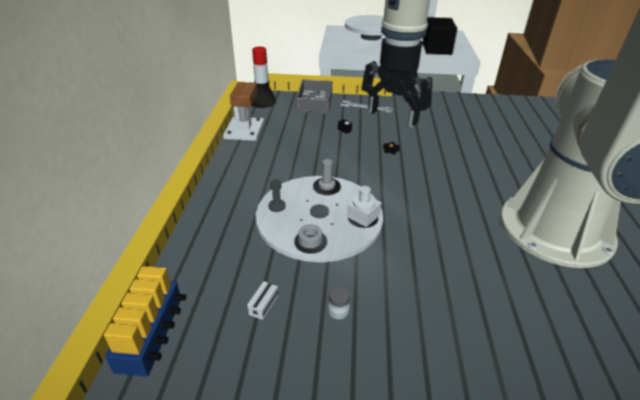

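The wrist view shows the cover at (322,97) on the block, with the plunger's foot at (457,140). The side view shows all four parts on the disc: plunger (327,178), block and cover (364,208), collar (311,238). One last numeric check before handing in.

```bash
python3 - <<'E'
from h import *
from scipy.optimize import least_squares
c,p,d,W=load('w10'); z=W[...,2]; g=p.max(2)
def cont(m): return max(cv2.findContours(m.astype(np.uint8),0,1)[0],key=cv2.contourArea).reshape(-1,2)
def circ(w,R): r=least_squares(lambda q:np.hypot(*(w-q).T)-R,w.mean(0),loss='soft_l1'); return np.round(r.x,1),round(r.cost,1)
def bx(sl,lo,hi):
    x=W[sl].reshape(-1,3); x=x[(x[:,2]>lo)&(x[:,2]<hi)]; return np.round((x.min(0)+x.max(0))/2,1),np.round(x.max(0)-x.min(0),1)
s=np.s_[50:145,275:370]
print('flange',bx(s,76.5,84),'knob',bx(s,106,114))
m=np.zeros(z.shape,bool); m[s]=(z[s]>62)&(z[s]<74.5); 
print('block',cv2.minAreaRect(ray(c,cont(m),70)[:,:2].astype(np.float32)))
print('hub',circ(ray(c,cont(comp((g<150)&(abs(z-36)<4),(413,47))),36)[:,:2],22))
s=np.s_[90:180,415:505]; print('pl foot',bx(s,41,47),'pl top',bx(s,100,108))
print('pad1',circ(ray(c,cont(comp((g<75)&(abs(z-34)<3),(430,145))),34)[:,:2],35))
E
```

```text
flange (array([450.3,  40.8,  79.6]), array([49.3, 49.5,  5.8])) knob (array([450.2,  41. , 109.3]), array([23.6, 23.6,  5. ]))
block ((449.0355224609375, 40.90106964111328), (52.35087585449219, 53.76776885986328), 55.934818267822266)
hub (array([548. ,  33.4]), np.float64(15.3))
pl foot (array([539. , -67.2,  44. ]), array([40. , 40.1,  5.9])) pl top (array([539. , -67.1, 102.6]), array([23.8, 23.9,  5.2]))
pad1 (array([538.9, -65.9]), np.float64(1366.1))
```

All offsets are about 1–2 mm and the heights match.

```bash
python3 -c "
from rig import *
print(sign_off())"
```

```text
the job is handed in; nothing more can be done
None
```

I loaded the disc as asked and handed the job in at about 27 s of the 106 s allowed. The plunger is on pad 1, the block on pad 2 and the collar on pad 3, clockwise from the post. The cover went on the block last, knob up. The gripper is open and well clear.

| Part | Last measured position, mm | Offset | Height and tilt |
|---|---|---|---|
| Plunger | (539.0, -67.2) | about 1 mm from pad 1's fitted centre | foot and top line up, so upright; top at about 104 mm, as expected |
| Block | (449.0, 40.9) | about 1–2 mm from pad 2's centre, worked out from the hub and post | top at about 70 mm, as expected |
| Collar | (559.5, 131.4) | about 2 mm from pad 3's fitted centre | top at about 58 mm, as expected |
| Cover | (450.3, 40.9) | about 1.3 mm from the block's centre | knob top at about 110 mm, as expected; knob over flange centre, so level |

- **Disagreement:** the disc centre came out up to 3 mm apart in y between camera views, from 30.8 to 33.9 mm. That is close to the stated calibration error and well inside the 12 mm tolerance.
- **Rough fit:** the last pad 1 fit was poor because the plunger hides part of the pad, but it agreed with the earlier fit within about 1 mm.
- **Collar:** I measured it numerically only just after placing it. The last side picture shows it still lying on its pad.

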